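Refit the bottle caddy and collect the capped bottles

TASK

Get the bottle caddy ready for the cold room: first fit its rack insert, tucking the back edge under the caddy's retaining lip and lowering the front edge until the rack lies flat on its ledges. Then collect the three capped bottles and stand each in the hole of its own size, upright on the caddy's floor, setting them down and not dropping them. The open bottle and the dropping bottle with the pointed nozzle do not belong: leave them standing where they are.

Things in the scene. Friction and masses are not known exactly. Their poses are not given: they have to be found in the camera images.
- caddy: Grey tray fixed on the bench, 120 (x) by 224 mm (y), plus 13 mm grips at both ends. Origin: centre of underside. Inside x +-56, y +-108 mm; floor top z 4 mm. Ledges 12 mm deep along the front (-x) and back (+x), tops z 24 mm. Front and end walls to z 34 mm. Back wall, away from the robot, has a full-length retaining lip jutting 12 mm inward (x 44 to 56, z 40 to 44 mm): slot 16 mm high under it
- rack: Rack insert: loose aluminium plate 104 (x) by 204 (y) by 6 mm, about 0.2 kg. Origin: centre of underside. Three round holes in a row along y; upright handle at y +21 mm: grip bar 10 mm thick (y), 48 mm long (x), z 40 to 62 mm. Either long edge goes under the lip. Too deep to drop in flat: tilt it 12 degrees, edge in the slot, then level it. Home, its origin is 24 mm above the caddy's, centred
- hole_large (a point): Centre of the rack's largest hole, 64 mm in diameter, on the plate's underside (rack frame: x 0, y +64 mm), for the large bottle
- hole_medium (a point): Centre of the rack's middle hole, 52 mm in diameter, on the plate's underside (rack frame: x 0, y -14 mm), for the medium bottle
- hole_small (a point): Centre of the rack's smallest hole, 42 mm in diameter, on the plate's underside (rack frame: x 0, y -71 mm), for the small bottle
- bottle_large: Large capped wide-mouth bottle of off-white plastic, standing: body 54 mm in diameter, 100 mm high with its cap, about 0.16 kg. The screw cap is ribbed, 43 mm across, and takes up the top 22 mm; grip it there from above. Origin: centre of its foot; z up. In the rack it goes through the hole and stands on the caddy's floor
- bottle_medium: Medium capped bottle of the same make: body 42 mm in diameter, 88 mm high with its cap, about 0.09 kg. The screw cap is ribbed, 34 mm across, and takes up the top 22 mm; grip it there from above. Origin: centre of its foot; z up
- bottle_small: Small capped bottle of the same make: body 32 mm in diameter, 74 mm high with its cap, about 0.05 kg. The screw cap is ribbed, 26 mm across, and takes up the top 22 mm; grip it there from above. Origin: centre of its foot; z up
- bottle_open: Open bottle: the medium bottle's body (42 mm in diameter) without a cap, its bare 31 mm neck open to the top, 86 mm high, empty. Stays on the bench. Origin: centre of its foot; z up
- bottle_dropper: Dropping bottle: the small bottle's body (32 mm in diameter) with a slender pointed nozzle instead of a plain cap, 94 mm high to the tip. Stays on the bench. Origin: centre of its foot; z up
Mind the look-alikes: they are no part of the job. Leave any green, orange or red look-alike of the bottle_small alone.

How it is judged (in metres and radians):
On the way, in this order (a step that is already met when the one before it is completed fails the run):
1. the rack lies home in the caddy, flat on both ledges with an edge under the lip, and is let go (z of rack in the frame of caddy between 0.021 and 0.027 m and angle between rack's own z axis and vertical below 0.05 rad and x of rack in the frame of caddy between -0.012 and 0.012 m and y of rack in the frame of caddy between -0.012 and 0.012 m and contact force between the fingers and rack below 0.3 N and linear speed of rack below 0.03 m/s), for 0.2 s.
2. each capped bottle stands in its own hole (horizontal distance between bottle_large and hole_large below 0.009 m and z of bottle_large in the frame of caddy between 0.001 and 0.008 m and angle between each of bottle_large, bottle_medium, bottle_small's own z axis and vertical below 0.08 rad and horizontal distance between bottle_medium and hole_medium below 0.009 m and z of bottle_medium in the frame of caddy between 0.001 and 0.008 m and horizontal distance between bottle_small and hole_small below 0.009 m and z of bottle_small in the frame of caddy between 0.001 and 0.008 m), for 0.2 s.
At the end, for the whole second after the job is handed in: Rack flat in the caddy (origin 21 to 27 mm above and within 12 mm in x and y of the caddy's, tilt < 0.05 rad); each capped bottle within 9 mm of its own hole's centre, foot 1 to 8 mm above the caddy's underside, tilt < 0.08 rad; all at rest (< 0.03 m/s) (all of step 2 and z of rack in the frame of caddy between 0.021 and 0.027 m and angle between rack's own z axis and vertical below 0.05 rad and x of rack in the frame of caddy between -0.012 and 0.012 m and y of rack in the frame of caddy between -0.012 and 0.012 m and linear speed of each of bottle_large, bottle_medium, bottle_small, rack below 0.03 m/s); the robot touches nothing.
It fails at once if the open bottle is moved more than 30 mm or tipped over (distance of bottle_open from where it was at the start of the episode above 0.03 m or angle between bottle_open's own z axis and vertical above 0.4 rad).
It fails at once if the dropping bottle is moved more than 30 mm or tipped over (distance of bottle_dropper from where it was at the start of the episode above 0.03 m or angle between bottle_dropper's own z axis and vertical above 0.4 rad).
It fails at once if the large bottle is dropped (falls freely faster than 0.8 m/s, some 35 mm) (linear speed of bottle_large above 0.8 m/s and contact force between the fingers and bottle_large below 0.1 N).
It fails at once if the medium bottle is dropped (falls freely faster than 0.8 m/s, some 35 mm) (linear speed of bottle_medium above 0.8 m/s and contact force between the fingers and bottle_medium below 0.1 N).
It fails at once if the small bottle is dropped (falls freely faster than 0.8 m/s, some 35 mm) (linear speed of bottle_small above 0.8 m/s and contact force between the fingers and bottle_small below 0.1 N).
It also fails if it takes over 112 s, if anything falls off the work surface, if the arm or the gripper's body presses on something with over 40 N, if the wrist force passes 120 N, or if a joint passes its speed limit or range.

ROBOT

A 7-joint arm with a two-finger parallel gripper is mounted at the origin on the work surface. World frame = base frame: x ahead of the robot, y to its left, z up, the work surface at z = 0. Lengths are in m, angles in degrees, forces in N, time in s.
With the tool pointing down it reaches from about 0.35 to 0.9 m from the base axis. Payload 19.9 kg.
Tool frame: the origin (TCP) lies at the very end of the fingers, on their centre line; the grasp point (between the pads) lies 19 mm behind it; z points along the fingers, y is the line along which they close (so a half turn about z gives the same grasp; the last joint's range is limited). The gripper opens to 85 mm and grips with 20 to 120 N. Pads are 22 mm wide; open, the fingers measure 114 mm over their backs; the gripper's body (76 mm by 85 mm) begins 54 mm behind the grasp point. The pads swing forward as they close: fully open they stand 13 mm farther back than shut.
Start: joints at [-68.669, 23.915, -0.59, 92.452, 0.269, 63.638, -3.037], TCP at [0.251, 0.572, 0.231] pointing down, gripper open.
Joint ranges: [-161.28, 161.28], [-22.2, 115.67], [-73.04, 71.86], [3.21, 147.25], [-68.34, 248.33], [10.77, 114.83], [-161.83, 161.83]. Speed limits (degrees/s): [108.29, 108.29, 136.94, 136.94, 172.46, 172.46, 172.46].

INTERFACE

Orientations are given as [roll, pitch, yaw] about the fixed x, y, z axes, in that order (R = Rz(yaw) Ry(pitch) Rx(roll)).
In Python, from rig import * gives the robot as it stands.
- The arm moves only by the tool move_arm, never from a script. Its argument "increments" is a list of rows, each an object of numbers: "x", "y", "z": the shift along the world's x, y, z in mm; "wx", "wy", "wz": the turn, a rotation vector about the world's x, y, z in rad. A call has 1 to 10 rows; each row shifts and turns the commanded pose from where the row before left it; what a row does not reach is not made up. A row lasts 1/10 s, in which the tool goes at most 50 mm and 8.59 degrees, less where a joint would pass 70% of its speed; a pose out of reach is approached as far as the arm can. A call is refused whole if a number of a shift passes 50 or a number of a turn 0.15, either way. A call with a gripper value outside its range is refused whole. "fingers" is the finger opening in mm, from 0 to 85.4, set as the call begins (left out, the last holds). The fingers move at their own pace and stop on an object; "squeeze" is the grip in N (left out, the last holds). Time passes only in rows, so rows that do not move let the fingers close. It gives the time, the measured TCP pose, the force, the opening and the grip force at its end, in the units of the state.
- state(): the state, without advancing time (a new reading comes with each control period).
- read_camera(name): name is "scene" or "top"; returns a dict with "image" (400x640x3 uint8, red, green, blue), "K" (3x3 intrinsics, pixels), "R" (3x3) and "t" (3): a world point X has camera coordinates R X + t. Camera axes: x right, y down, z forward; pixel columns grow to the right and rows downward; lengths in m; the calibration is good to about 2 mm. A picture is of the moment at which its call begins. There is no depth.
- sign_off(): hands the job in; it is judged then, once.
The state is a dict: "time": time; "joint_positions": joint angles; "qvel": joint speeds; "joint_efforts": joint torques, N m; "eef_pos": TCP position; "eef_rot": TCP orientation; "wrist_force": force on the tool from outside, world axes, zero at the start; "torque": the same for the moment, N m; "finger_gap": opening from 0.0 (shut) to 1.0 (fully open); "grasp_force": force on a finger pad.
Only numpy, scipy, OpenCV 4.12 (cv2) and the standard library are available. Lean on these libraries where they do the work, as an engineer would, in place of code of your own. Each camera call takes 0.05 s, during which the arm holds its last target. There are 200 camera calls.

## Working session

There is one attempt and no reset: what is moved stays moved. The work goes in short steps, Python scripts to look and compute and a tool call to move; the robot and the scene stay as the last step left them, time stands still between calls to the robot, and variables do not carry over. Pictures are saved under pics/ and viewed, at most 14 in all, crops included, and the job is handed in when it is done.

Besides the shell and the picture viewer there is one more tool, called after "Emit:" as a command line: name --argument value ..., lists and objects as JSON in quotes. move_arm: Moves the arm, as the interface text tells. Its arguments: {"type":"object","properties":{"increments":{"type":"array"},"fingers":{"type":"number"},"squeeze":{"type":"number"}},"required":["increments"]}

```bash
ls; mkdir -p pics; python3 - <<'E'
from rig import *
import cv2
for n in ("scene","top"):
    c=read_camera(n); cv2.imwrite(f"pics/{n}0.png",c["image"][:,:,::-1]); print(n,c["K"].tolist(),c["R"].round(4).tolist(),c["t"].round(4).tolist())
print(state())
E
```

```text
pics
scene [[428.3103630952883, 0.0, 315.95177252551684], [0.0, 428.3103630952883, 197.93160299135027], [0.0, 0.0, 1.0]] [[-0.0343, 0.9992, -0.0191], [0.6179, 0.0062, -0.7862], [-0.7855, -0.0388, -0.6177]] [0.0765, -0.2559, 1.3734]
top [[497.292028527846, 0.0, 321.08055243525405], [0.0, 497.292028527846, 204.5719007116336], [0.0, 0.0, 1.0]] [[0.0246, -0.9997, 0.0034], [-0.9891, -0.0248, -0.145], [0.145, 0.0002, -0.9894]] [-0.0662, 0.4348, 1.1695]
{'time': 0.1, 'joint_positions': array([-68.66830806,  23.94634165,  -0.591201  ,  92.48289114,
         0.26943   ,  63.63711481,  -3.03868709]), 'qvel': array([ 0.00363527,  0.07564309, -0.04807985, -0.12747926, -0.0219114 ,
        0.09238978,  0.0345804 ]), 'joint_efforts': array([ 1.49345662e-03, -8.65840101e+01,  6.80619366e-01, -4.35635877e+01,
        1.92292489e-02,  5.08182566e-03, -8.29226155e-05]), 'eef_pos': array([0.25118486, 0.5719564 , 0.230698  ]), 'eef_rot': array([-1.79935195e+02,  4.76156654e-03,  1.56289856e+02]), 'wrist_force': array([-0.09498835, -0.09237465, -0.24734922]), 'torque': array([-0.00550972,  0.04298442,  0.0173508 ]), 'grasp_force': 0.0, 'finger_gap': 0.9969216467028267}
```

View pics/scene0.png

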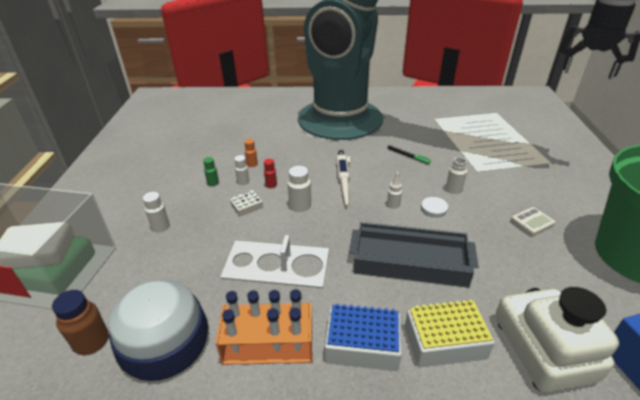

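View pics/top0.png

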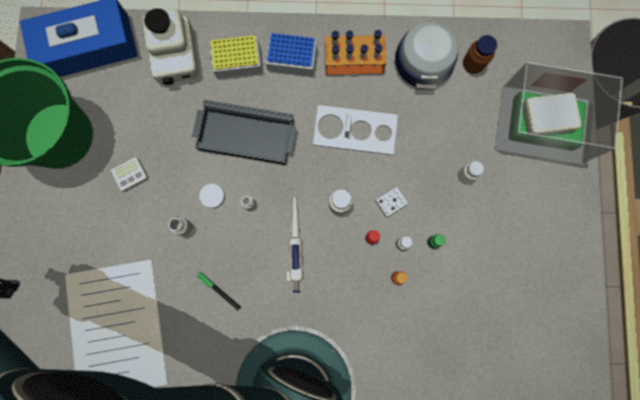

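```bash
cat > h.py <<'E'
import numpy as np, cv2
from rig import *
def ray(c,u,v,z):
    K,R,t=map(np.array,(c["K"],c["R"],c["t"])); o=-R.T@t; d=R.T@np.linalg.inv(K)@[u,v,1]
    return o+d*(z-o[2])/d[2]
def proj(c,X):
    p=np.array(c["K"])@(np.array(c["R"])@np.array(X)+np.array(c["t"])); return p[:2]/p[2]
def save(c,name,x0,y0,x1,y1,s):
    cv2.imwrite(f"pics/{name}.png",cv2.resize(c["image"][y0:y1,x0:x1,::-1],None,fx=s,fy=s,interpolation=cv2.INTER_CUBIC))
E
python3 - <<'E'
from h import *
t=read_camera("top"); s=read_camera("scene")
im=lambda c,x0,y0,x1,y1,k:cv2.resize(c["image"][y0:y1,x0:x1,::-1],None,fx=k,fy=k,interpolation=cv2.INTER_CUBIC)
a=im(t,190,95,400,165,3.8)
cv2.imwrite("pics/a.png",np.vstack([a,im(s,220,215,480,290,3.07)[:, :a.shape[1]] if 0 else cv2.resize(im(s,220,215,480,290,3),(a.shape[1],231))]))
cv2.imwrite("pics/b.png",np.vstack([cv2.resize(im(t,320,155,490,285,4),(680,520))[:300*1],cv2.resize(im(s,140,135,320,235,1),(680,300))][:2]))
g=t["image"].astype(int)
hsv=cv2.cvtColor(t["image"],cv2.COLOR_RGB2HSV)
for nm,c in(("top",t),("scene",s)):
    h=cv2.cvtColor(c["image"],cv2.COLOR_RGB2HSV); m=((h[...,2]>175)&(h[...,1]<40)).astype(np.uint8)
    n,l,st,ce=cv2.connectedComponentsWithStats(m)
    print(nm,[(st[i].tolist(),ce[i].round(1).tolist()) for i in range(1,n) if 25<st[i,4]<6000])
E
```

```text
top [([120, 0, 62, 48, 947], [157.7, 19.2]), ([180, 0, 67, 11, 618], [212.8, 5.0]), ([248, 0, 68, 13, 737], [282.6, 6.4]), ([317, 0, 67, 3, 132], [355.4, 0.6]), ([386, 0, 68, 17, 892], [419.1, 7.7]), ([455, 0, 24, 5, 67], [465.4, 1.6]), ([482, 0, 35, 6, 161], [499.7, 2.1]), ([523, 0, 32, 6, 148], [536.5, 2.7]), ([555, 0, 33, 7, 104], [570.9, 3.6]), ([317, 3, 67, 11, 631], [349.8, 8.5]), ([454, 7, 66, 10, 537], [485.7, 11.8]), ([523, 9, 66, 10, 492], [554.1, 13.7]), ([48, 16, 49, 29, 480], [75.4, 29.9]), ([595, 23, 11, 7, 29], [600.3, 25.8]), ([414, 26, 37, 35, 979], [432.0, 43.4]), ([150, 51, 43, 25, 671], [171.1, 64.1]), ([528, 94, 53, 38, 1529], [553.9, 112.3]), ([313, 105, 85, 49, 2033], [357.6, 129.4]), ([112, 158, 33, 32, 465], [127.5, 172.1]), ([470, 161, 13, 14, 138], [476.2, 167.7]), ([199, 184, 24, 23, 437], [210.8, 195.0]), ([377, 187, 30, 28, 393], [392.0, 200.6]), ([332, 190, 19, 18, 255], [340.9, 198.0]), ([292, 198, 5, 39, 133], [294.3, 219.8]), ([402, 237, 10, 10, 86], [406.5, 241.5]), ([290, 239, 9, 5, 41], [294.4, 241.1]), ([100, 260, 56, 39, 1119], [134.1, 276.3]), 
[... 413 characters left out ...]
 [299.6, 184.6]), ([390, 182, 12, 6, 43], [395.5, 184.9]), ([142, 191, 17, 11, 137], [150.2, 195.9]), ([230, 190, 32, 20, 310], [245.2, 199.6]), ([390, 190, 12, 5, 32], [396.3, 192.3]), ([421, 196, 28, 18, 363], [434.6, 204.3]), ([144, 203, 19, 10, 66], [153.7, 209.2]), ([513, 207, 42, 25, 518], [534.4, 219.8]), ([0, 222, 64, 33, 1363], [27.2, 237.5]), ([220, 234, 109, 53, 2647], [273.6, 262.6]), ([111, 281, 79, 65, 3719], [148.9, 313.8]), ([503, 288, 115, 67, 2622], [561.1, 323.0]), ([412, 321, 8, 19, 41], [415.5, 329.9]), ([326, 339, 76, 16, 243], [365.4, 349.5]), ([419, 339, 76, 13, 236], [454.0, 345.8]), ([532, 345, 10, 16, 35], [537.2, 352.8]), ([543, 357, 70, 20, 514], [577.4, 367.9])]
```

View pics/a.png

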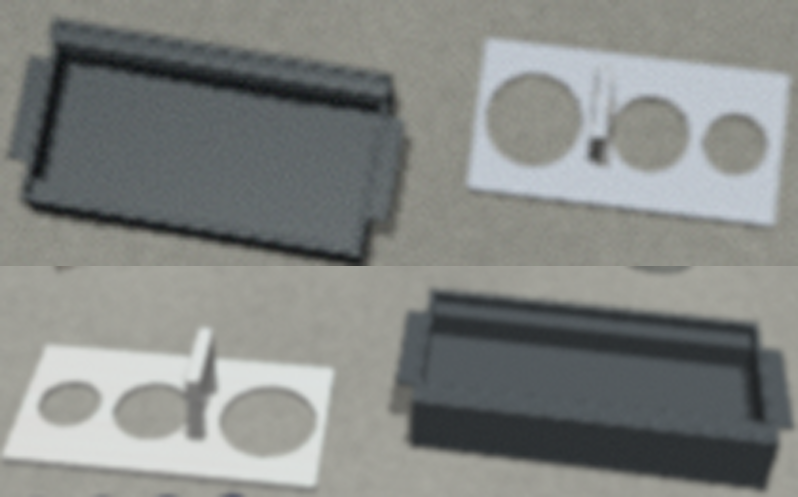

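View pics/b.png

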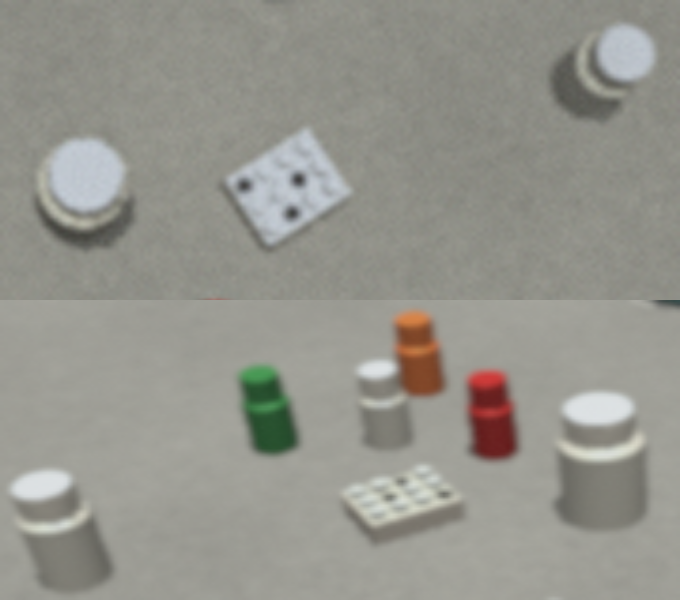

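```bash
python3 - <<'E'
from h import *
t=read_camera("top"); s=read_camera("scene")
save(t,"c1",190,95,300,170,7); save(s,"c2",345,220,480,290,5.9)
# rack: hole contours as plate-top ellipses
for nm,c,x0,y0,x1,y1 in(("top",t,308,98,402,160),("scene",s,215,235,335,290)):
    h=cv2.cvtColor(c["image"],cv2.COLOR_RGB2HSV)[y0:y1,x0:x1]
    m=((h[...,2]>(165 if nm=="top" else 185))&(h[...,1]<40)).astype(np.uint8)
    cs,hi=cv2.findContours(m,cv2.RETR_CCOMP,cv2.CHAIN_APPROX_NONE)
    for k,q in enumerate(cs):
        a=cv2.contourArea(q)
        if a<60: continue
        W=np.array([ray(c,p[0][0]+x0,p[0][1]+y0,.006)[:2] for p in q])*1000
        r=cv2.minAreaRect(W.astype(np.float32)); print(nm,"hole" if hi[0][k][3]>=0 else "plate",np.round(r[0],1),np.round(r[1],1),round(r[2],1))
# caps
for nm,(u,v),(us,vs),z in(("L",(340.9,198),(298,170.5),.1),("M",(476.2,167.7),(150.2,195.9),.088),("S",(406.5,241.5),(239,157.5),.074)):
    print(nm,(ray(t,u,v,z)*1000).round(1),(ray(s,us,vs,z)*1000).round(1))
for nm,u,v in (("open",178,222),("drop",247,202),("white cap",211,195),("pipette",295,200),("pipend",295,290),("red",373,237),("green",437,241),("orange",400,278)): print(nm,(ray(t,u,v,.06 if 'p' not in nm[0] else .02)*1000).round())
E
```

```text
top plate [ 635.4 -136.3] [206.  103.9] 84.2
top hole [ 628.5 -207.6] [45.1 43.9] 45.1
top hole [ 634.1 -141.3] [55.  70.6] 0.6
top hole [641.4 -72.9] [65.3 66. ] 47.2
scene plate [ 619.8 -135.5] [205.6 133. ] 84.0
scene hole [641.5 -72.8] [66.9 64.4] 37.4
scene hole [ 627.5 -207.9] [45.4 43.6] 41.7
L [ 442.6 -100.2  100. ] [ 442.  -100.1  100. ]
M [ 523.9 -414.4   88. ] [ 523.1 -414.9   88. ]
S [ 349.1 -254.4   74. ] [ 348.3 -254.5   74. ]
open [383. 279.  60.]
drop [434. 119.  60.]
white cap [449. 205.  60.]
pipette [448.   9.  20.]
pipend [231.   2.  20.]
red [ 359. -179.   60.]
green [ 353. -328.   60.]
orange [ 265. -242.   60.]
```

View pics/c1.png

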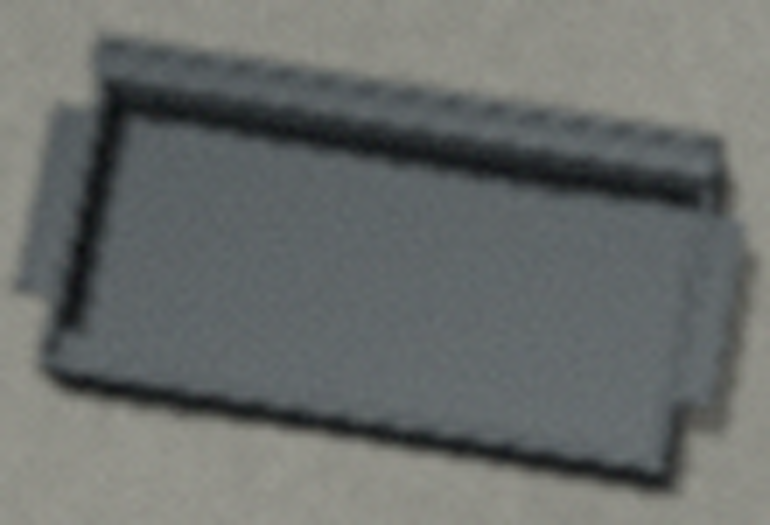

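View pics/c2.png

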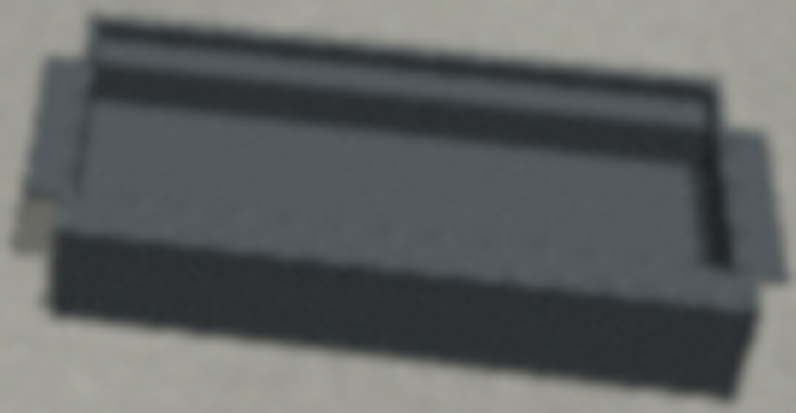

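```bash
python3 - <<'E'
from h import *
t=read_camera("top"); s=read_camera("scene")
P=[(t,7,190,95,101,38,60,112,44),(t,7,190,95,722,137,60,-112,44),(t,7,190,95,46,365,-60,112,34),(t,7,190,95,680,468,-60,-112,34),
(s,5.9,345,220,57,233,60,-112,44),(s,5.9,345,220,757,312,60,112,44),(s,5.9,345,220,57,315,60,-112,0),(s,5.9,345,220,737,398,60,112,0),(s,5.9,345,220,91,15,-60,-112,34),(s,5.9,345,220,720,77,-60,112,34)]
A=np.array([p[6:8] for p in P],float); B=np.array([1000*ray(c,(u+.5)/k-.5+x0,(v+.5)/k-.5+y0,z/1000)[:2] for c,k,x0,y0,u,v,_,_,z in P])
def fit(A,B):
    a=A-A.mean(0);b=B-B.mean(0);th=np.arctan2((a[:,0]*b[:,1]-a[:,1]*b[:,0]).sum(),(a*b).sum());R=np.array([[np.cos(th),-np.sin(th)],[np.sin(th),np.cos(th)]])
    T=B.mean(0)-R@A.mean(0);return T,np.degrees(th),(B-(A@R.T+T)).round(1).tolist()
print(fit(A,B));print(fit(A[:4],B[:4])[:2],fit(A[4:],B[4:])[:2]);print(state()["time"])
E
```

```text
(array([614.90880038, 138.19180621]), np.float64(-7.8049927078616435), [[-1.8, -1.5], [-2.0, 0.7], [0.9, -3.0], [0.1, -4.2], [1.7, 1.8], [1.7, -1.9], [-2.4, 3.5], [-0.8, 1.3], [1.3, 2.5], [1.2, 0.8]])
(array([614.21017411, 136.18479119]), np.float64(-7.603507723822502)) (array([615.38612428, 139.61294989]), np.float64(-8.045449943450814))
0.4
```

Emit:
move_arm --increments '[{"x":13,"y":-23,"z":-1,"wz":0.0105},{"x":13,"y":-23,"z":-1,"wz":0.0105},{"x":13,"y":-23,"z":-1,"wz":0.0105},{"x":13,"y":-23,"z":-1,"wz":0.0105},{"x":13,"y":-23,"z":-1,"wz":0.0105},{"x":13,"y":-23,"z":-1,"wz":0.0105},{"x":13,"y":-23,"z":-1,"wz":0.0105},{"x":13,"y":-23,"z":-1,"wz":0.0105},{"x":13,"y":-23,"z":-1,"wz":0.0105},{"x":13,"y":-23,"z":-1,"wz":0.0105}]' --fingers 50

```text
invalid input
```

Emit:
move_arm --increments '[{"x":13,"y":-23,"z":-1,"wz":0.0105},{"x":13,"y":-23,"z":-1,"wz":0.0105},{"x":13,"y":-23,"z":-1,"wz":0.0105},{"x":13,"y":-23,"z":-1,"wz":0.0105},{"x":13,"y":-23,"z":-1,"wz":0.0105},{"x":13,"y":-23,"z":-1,"wz":0.0105},{"x":13,"y":-23,"z":-1,"wz":0.0105},{"x":13,"y":-23,"z":-1,"wz":0.0105},{"x":13,"y":-23,"z":-1,"wz":0.0105},{"x":13,"y":-23,"z":-1,"wz":0.0105}]'

```text
invalid input
```

Emit:
move_arm --increments '[{"x":13,"y":-23,"z":-1,"wz":0.0105},{"x":13,"y":-23,"z":-1,"wz":0.0105},{"x":13,"y":-23,"z":-1,"wz":0.0105},{"x":13,"y":-23,"z":-1,"wz":0.0105},{"x":13,"y":-23,"z":-1,"wz":0.0105},{"x":13,"y":-23,"z":-1,"wz":0.0105},{"x":13,"y":-23,"z":-1,"wz":0.0105},{"x":13,"y":-23,"z":-1,"wz":0.0105},{"x":13,"y":-23,"z":-1,"wz":0.0105},{}]'

```text
invalid input
```

Emit:
move_arm --increments '[{"x":13,"y":-23,"z":-1,"wx":0,"wy":0,"wz":0.01}]' --fingers 50 --squeeze 60

```text
time: 0.5
eef_pos: [0.2622, 0.551, 0.23]
eef_rot: [180.0, -0.1, 157.1]
wrist_force: [-0.2, -0.1, -0.6]
finger_gap: 0.859
grasp_force: 0.0
```

Emit:
move_arm --increments '[{"x":13,"y":-23,"z":-1,"wz":0.01},{"x":13,"y":-23,"z":-1,"wz":0.01}]' --fingers 50 --squeeze 60

```text
invalid input
```

All six keys are needed.

Emit:
move_arm --increments '[{"x":13,"y":-23,"z":-1,"wx":0,"wy":0,"wz":0.01},{"x":13,"y":-23,"z":-1,"wx":0,"wy":0,"wz":0.01},{"x":13,"y":-23,"z":-1,"wx":0,"wy":0,"wz":0.01},{"x":13,"y":-23,"z":-1,"wx":0,"wy":0,"wz":0.01},{"x":13,"y":-23,"z":-1,"wx":0,"wy":0,"wz":0.01},{"x":13,"y":-23,"z":-1,"wx":0,"wy":0,"wz":0.01},{"x":13,"y":-23,"z":-1,"wx":0,"wy":0,"wz":0.01},{"x":13,"y":-23,"z":-1,"wx":0,"wy":0,"wz":0.01},{"x":13,"y":-23,"z":-1,"wx":0,"wy":0,"wz":0.01},{"x":13,"y":-23,"z":-1,"wx":0,"wy":0,"wz":0.01}]'

```text
time: 1.5
eef_pos: [0.3947, 0.3183, 0.2204]
eef_rot: [180.0, 0.0, 162.6]
wrist_force: [0.7, 0.0, -0.6]
finger_gap: 0.586
grasp_force: 0.0
```

Emit:
move_arm --increments '[{"x":13,"y":-23,"z":-1,"wx":0,"wy":0,"wz":0.01},{"x":13,"y":-23,"z":-1,"wx":0,"wy":0,"wz":0.01},{"x":13,"y":-23,"z":-1,"wx":0,"wy":0,"wz":0.01},{"x":13,"y":-23,"z":-1,"wx":0,"wy":0,"wz":0.01},{"x":13,"y":-23,"z":-1,"wx":0,"wy":0,"wz":0.01},{"x":13,"y":-23,"z":-1,"wx":0,"wy":0,"wz":0.01},{"x":13,"y":-23,"z":-1,"wx":0,"wy":0,"wz":0.01},{"x":13,"y":-23,"z":-1,"wx":0,"wy":0,"wz":0.01},{"x":13,"y":-23,"z":-1,"wx":0,"wy":0,"wz":0.01},{"x":13,"y":-23,"z":-1,"wx":0,"wy":0,"wz":0.01}]'

```text
time: 2.5
eef_pos: [0.5247, 0.0883, 0.2103]
eef_rot: [180.0, 0.0, 168.4]
wrist_force: [1.0, 1.0, 0.1]
finger_gap: 0.583
grasp_force: 0.0
```

Emit:
move_arm --increments '[{"x":13,"y":-23,"z":-1,"wx":0,"wy":0,"wz":0.01},{"x":13,"y":-23,"z":-1,"wx":0,"wy":0,"wz":0.01},{"x":13,"y":-23,"z":-1,"wx":0,"wy":0,"wz":0.01},{"x":13,"y":-23,"z":-1,"wx":0,"wy":0,"wz":0.01},{"x":13,"y":-23,"z":-1,"wx":0,"wy":0,"wz":0.01},{"x":13,"y":-23,"z":-1,"wx":0,"wy":0,"wz":0.01},{"x":13,"y":-23,"z":-1,"wx":0,"wy":0,"wz":0.01},{"x":13,"y":-23,"z":-1,"wx":0,"wy":0,"wz":0.01},{"x":0,"y":0,"z":0,"wx":0,"wy":0,"wz":0},{"x":0,"y":0,"z":0,"wx":0,"wy":0,"wz":0}]'

```text
time: 3.5
eef_pos: [0.6282, -0.0951, 0.202]
eef_rot: [-180.0, -0.0, 172.9]
wrist_force: [-0.0, 1.1, 0.1]
finger_gap: 0.586
grasp_force: 0.0
```

Emit:
move_arm --increments '[{"x":5,"y":-10,"z":-10,"wx":0,"wy":0,"wz":0.012},{"x":4,"y":-10.5,"z":-20,"wx":0,"wy":0,"wz":0.012},{"x":0,"y":0,"z":-20,"wx":0,"wy":0,"wz":0},{"x":0,"y":0,"z":-20,"wx":0,"wy":0,"wz":0},{"x":0,"y":0,"z":-20,"wx":0,"wy":0,"wz":0},{"x":0,"y":0,"z":-20,"wx":0,"wy":0,"wz":0},{"x":0,"y":0,"z":-20,"wx":0,"wy":0,"wz":0},{"x":0,"y":0,"z":-20,"wx":0,"wy":0,"wz":0},{"x":0,"y":0,"z":-20,"wx":0,"wy":0,"wz":0},{"x":0,"y":0,"z":0,"wx":0,"wy":0,"wz":0}]'

```text
time: 4.5
eef_pos: [0.6357, -0.1138, 0.03]
eef_rot: [180.0, -0.2, 174.3]
wrist_force: [-0.7, 0.8, -0.4]
finger_gap: 0.587
grasp_force: 0.0
```

Emit:
move_arm --increments '[{"x":0,"y":0,"z":0,"wx":0,"wy":0,"wz":0},{"x":0,"y":0,"z":0,"wx":0,"wy":0,"wz":0},{"x":0,"y":0,"z":0,"wx":0,"wy":0,"wz":0},{"x":0,"y":0,"z":0,"wx":0,"wy":0,"wz":0},{"x":0,"y":0,"z":0,"wx":0,"wy":0,"wz":0},{"x":0,"y":0,"z":0,"wx":0,"wy":0,"wz":0},{"x":0,"y":0,"z":0,"wx":0,"wy":0,"wz":0}]' --fingers 0 --squeeze 100

```text
time: 5.2
eef_pos: [0.638, -0.1151, 0.0338]
eef_rot: [180.0, 0.1, 174.3]
wrist_force: [-2.9, 1.7, 8.6]
finger_gap: 0.101
grasp_force: 98.6
```

Emit:
move_arm --increments '[{"x":0,"y":0,"z":0,"wx":0,"wy":0,"wz":0},{"x":0,"y":0,"z":0,"wx":0,"wy":0,"wz":0},{"x":0,"y":0,"z":0,"wx":0,"wy":0,"wz":0}]'

```text
time: 5.5
eef_pos: [0.638, -0.1151, 0.0338]
eef_rot: [180.0, 0.1, 174.3]
wrist_force: [-2.6, 1.1, 8.2]
finger_gap: 0.101
grasp_force: 98.6
```

Emit:
move_arm --increments '[{"x":0,"y":0,"z":5,"wx":0,"wy":0,"wz":0},{"x":0,"y":0,"z":15,"wx":0,"wy":0,"wz":0},{"x":0,"y":0,"z":20,"wx":0,"wy":0,"wz":0},{"x":0,"y":0,"z":20,"wx":0,"wy":0,"wz":0},{"x":0,"y":0,"z":20,"wx":0,"wy":0,"wz":0},{"x":0,"y":0,"z":10,"wx":0,"wy":0,"wz":0},{"x":0,"y":0,"z":0,"wx":0,"wy":0,"wz":0},{"x":0,"y":0,"z":0,"wx":0,"wy":0,"wz":0}]'

```text
time: 6.3
eef_pos: [0.637, -0.1151, 0.1219]
eef_rot: [180.0, -0.0, 174.3]
wrist_force: [-0.4, 0.9, -3.0]
finger_gap: 0.099
grasp_force: 97.6
```

```bash
python3 - <<'E'
from h import *
t=read_camera("top"); s=read_camera("scene"); st=state(); print(st["eef_pos"],st["eef_rot"],st["wrist_force"])
f=lambda c,a,b,d,e,w,h:cv2.resize(c["image"][b:e,a:d,::-1],(w,h),interpolation=cv2.INTER_CUBIC)
cv2.imwrite("pics/d.png",np.vstack([f(t,180,60,420,180,600,300),f(s,180,160,500,320,600,300)]))
E
```

```text
[ 0.63674678 -0.1151166   0.12126297] [-1.79996828e+02 -8.55998131e-02  1.74285152e+02] [-0.22321438 -0.56677592 -2.72012672]
```

View pics/d.png

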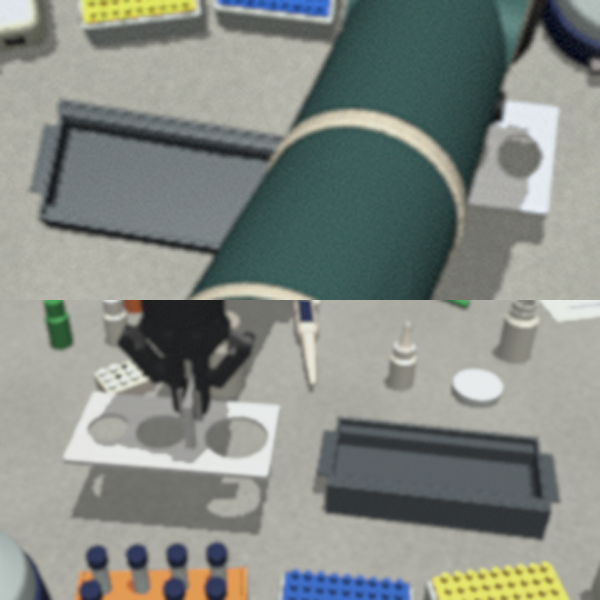

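Emit:
move_arm --increments '[{"x":-1,"y":10,"z":0,"wx":0,"wy":0,"wz":-0.007},{"x":-2,"y":20,"z":0,"wx":0,"wy":0,"wz":-0.01},{"x":-2,"y":25,"z":0,"wx":0,"wy":0,"wz":-0.01},{"x":-2,"y":25,"z":0,"wx":0,"wy":0,"wz":-0.01},{"x":-2,"y":25,"z":0,"wx":0,"wy":0,"wz":0},{"x":-2,"y":25,"z":0,"wx":0,"wy":0,"wz":0},{"x":-2,"y":25,"z":0,"wx":0,"wy":0,"wz":0},{"x":-2,"y":25,"z":0,"wx":0,"wy":0,"wz":0},{"x":-2,"y":25,"z":0,"wx":0,"wy":0,"wz":0},{"x":-2,"y":25,"z":0,"wx":0,"wy":0,"wz":0}]'

```text
time: 7.4
eef_pos: [0.6176, 0.1166, 0.1217]
eef_rot: [-180.0, -0.0, 172.2]
wrist_force: [0.6, 0.8, -3.1]
finger_gap: 0.097
grasp_force: 97.7
```

Emit:
move_arm --increments '[{"x":-2,"y":20,"z":0,"wx":0,"wy":0,"wz":0},{"x":-2,"y":15,"z":0,"wx":0.004,"wy":0.03,"wz":0},{"x":-1,"y":10,"z":0,"wx":0.004,"wy":0.03,"wz":0},{"x":0,"y":0,"z":0,"wx":0.004,"wy":0.03,"wz":0},{"x":0,"y":0,"z":0,"wx":0.004,"wy":0.03,"wz":0},{"x":0,"y":0,"z":0,"wx":0.004,"wy":0.03,"wz":0},{"x":0,"y":0,"z":0,"wx":0.004,"wy":0.03,"wz":0},{"x":0,"y":0,"z":0,"wx":0.004,"wy":0.0275,"wz":0},{"x":0,"y":0,"z":0,"wx":0,"wy":0,"wz":0},{"x":0,"y":0,"z":0,"wx":0,"wy":0,"wz":0}]'

```text
time: 8.4
eef_pos: [0.613, 0.1601, 0.1217]
eef_rot: [-179.9, -12.0, 172.2]
wrist_force: [-0.2, 0.5, -2.9]
finger_gap: 0.096
grasp_force: 97.6
```

```bash
python3 - <<'E'
from h import *
t=read_camera("top"); s=read_camera("scene"); st=state(); print(st["eef_pos"],st["eef_rot"],st["wrist_force"])
save(s,"e",310,180,520,290,3.8)
E
```

```text
[0.61297788 0.1601108  0.12212191] [-179.96034557  -11.97577953  172.17596077] [-0.7898795   0.22907183 -2.8316143 ]
```

View pics/e.png

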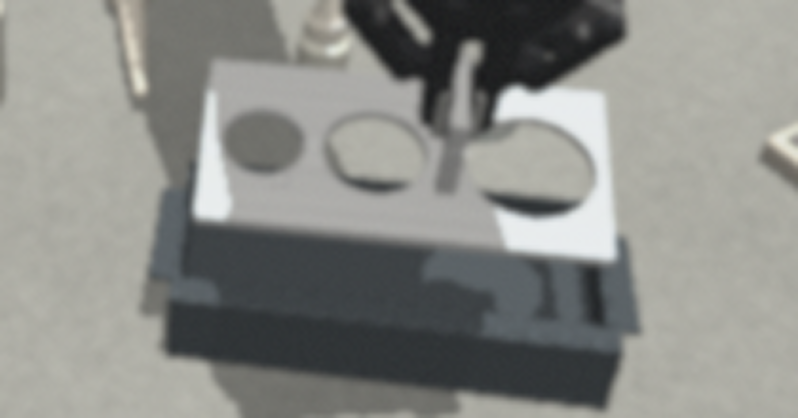

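```bash
python3 - <<'E'
from h import *
s=read_camera("scene"); st=state(); p=st["eef_pos"]*1000
from scipy.spatial.transform import Rotation as Ro
R=Ro.from_euler("xyz",st["eef_rot"],degrees=True)*Ro.from_euler("xyz",[180,0,180],degrees=True).inv()
print(R.as_euler("xyz",degrees=True))
for q in((52,-102,6),(52,102,6),(-52,102,6),(-52,-102,6)):
    w=p+R.apply(np.array(q)-[0,21,33.8]); u=(proj(s,w/1000)-[310,180]+.5)*3.8-.5; print(q,w.round(1),u.round(0))
E
```

```text
[-0.03520011 11.97039221 -7.82578509]
(52, -102, 6) [641.   32.   84.4] [193. 217.]
(52, 102, 6) [668.7 234.1  84.2] [615. 261.]
(-52, 102, 6) [568.  248.  105.8] [602.  95.]
(-52, -102, 6) [540.2  45.9 105.9] [212.  60.]
```

Emit:
move_arm --increments '[{"x":0,"y":0,"z":-10,"wx":0,"wy":0,"wz":0},{"x":0,"y":0,"z":-10,"wx":0,"wy":0,"wz":0},{"x":0,"y":0,"z":-10,"wx":0,"wy":0,"wz":0},{"x":0,"y":0,"z":-7,"wx":0,"wy":0,"wz":0},{"x":0,"y":0,"z":-5,"wx":0,"wy":0,"wz":0},{"x":0,"y":0,"z":-5,"wx":0,"wy":0,"wz":0},{"x":0,"y":0,"z":-4,"wx":0,"wy":0,"wz":0},{"x":0,"y":0,"z":0,"wx":0,"wy":0,"wz":0},{"x":0,"y":0,"z":0,"wx":0,"wy":0,"wz":0}]'

```text
time: 9.45
eef_pos: [0.6134, 0.1597, 0.0714]
eef_rot: [-180.0, -12.0, 172.2]
wrist_force: [0.3, -0.2, -2.4]
finger_gap: 0.097
grasp_force: 97.7
```

Emit:
move_arm --increments '[{"x":2,"y":-0.3,"z":0,"wx":0,"wy":0,"wz":0},{"x":2,"y":-0.3,"z":0,"wx":0,"wy":0,"wz":0},{"x":2,"y":-0.3,"z":0,"wx":0,"wy":0,"wz":0},{"x":2,"y":-0.3,"z":0,"wx":0,"wy":0,"wz":0},{"x":2,"y":-0.3,"z":0,"wx":0,"wy":0,"wz":0},{"x":2,"y":-0.3,"z":0,"wx":0,"wy":0,"wz":0},{"x":1,"y":0,"z":0,"wx":0,"wy":0,"wz":0},{"x":0,"y":0,"z":0,"wx":0,"wy":0,"wz":0},{"x":0,"y":0,"z":0,"wx":0,"wy":0,"wz":0}]'

```text
time: 10.35
eef_pos: [0.6262, 0.1579, 0.0712]
eef_rot: [-180.0, -12.0, 172.2]
wrist_force: [-0.7, 0.1, -2.9]
finger_gap: 0.101
grasp_force: 97.7
```

```bash
python3 - <<'E'
from h import *
s=read_camera("scene"); save(s,"f",330,190,500,290,4.7); st=state(); print(st["eef_pos"],st["wrist_force"])
E
```

```text
[0.62620645 0.15796194 0.07126621] [ 0.05347136 -0.01581084 -2.63847167]
```

View pics/f.png

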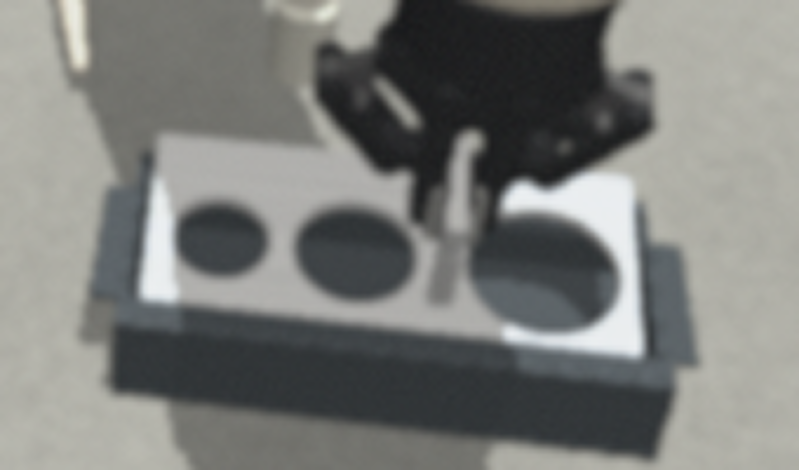

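Emit:
move_arm --increments '[{"x":-1.3,"y":0.2,"z":-1.3,"wx":-0.004,"wy":-0.0297,"wz":0},{"x":-1.2,"y":0.2,"z":-1.4,"wx":-0.004,"wy":-0.0297,"wz":0},{"x":-1.2,"y":0.2,"z":-1.4,"wx":-0.004,"wy":-0.0297,"wz":0},{"x":-1.2,"y":0.2,"z":-1.4,"wx":-0.004,"wy":-0.0297,"wz":0},{"x":-1.1,"y":0.1,"z":-1.5,"wx":-0.004,"wy":-0.0297,"wz":0},{"x":-1.1,"y":0.1,"z":-1.5,"wx":-0.004,"wy":-0.0297,"wz":0},{"x":-1,"y":0.1,"z":-1.5,"wx":-0.004,"wy":-0.0297,"wz":0},{"x":0,"y":0,"z":0,"wx":0,"wy":0,"wz":0},{"x":0,"y":0,"z":0,"wx":0,"wy":0,"wz":0}]'

```text
time: 11.3
eef_pos: [0.6182, 0.1592, 0.0615]
eef_rot: [180.0, -0.0, 172.2]
wrist_force: [0.4, 0.2, -2.9]
finger_gap: 0.104
grasp_force: 97.7
```

Emit:
move_arm --increments '[{"x":0,"y":0,"z":-1,"wx":0,"wy":0,"wz":0},{"x":0,"y":0,"z":-1,"wx":0,"wy":0,"wz":0},{"x":0,"y":0,"z":-1,"wx":0,"wy":0,"wz":0},{"x":0,"y":0,"z":0,"wx":0,"wy":0,"wz":0},{"x":0,"y":0,"z":0,"wx":0,"wy":0,"wz":0}]'

```text
time: 11.8
eef_pos: [0.6182, 0.159, 0.0582]
eef_rot: [-180.0, 0.0, 172.2]
wrist_force: [-0.6, -0.2, -2.6]
finger_gap: 0.096
grasp_force: 97.7
```

Emit:
move_arm --increments '[{"x":0,"y":0,"z":-0.7,"wx":0,"wy":0,"wz":0},{"x":0,"y":0,"z":-0.5,"wx":0,"wy":0,"wz":0},{"x":0,"y":0,"z":0,"wx":0,"wy":0,"wz":0},{"x":0,"y":0,"z":0,"wx":0,"wy":0,"wz":0}]'

```text
time: 12.2
eef_pos: [0.6183, 0.1591, 0.0578]
eef_rot: [180.0, 0.0, 172.2]
wrist_force: [-4.7, -0.7, 9.0]
finger_gap: 0.105
grasp_force: 99.7
```

Emit:
move_arm --increments '[{"x":0,"y":0,"z":0,"wx":0,"wy":0,"wz":0},{"x":0,"y":0,"z":0,"wx":0,"wy":0,"wz":0},{"x":0,"y":0,"z":0,"wx":0,"wy":0,"wz":0},{"x":0,"y":0,"z":0,"wx":0,"wy":0,"wz":0},{"x":0,"y":0,"z":0,"wx":0,"wy":0,"wz":0}]' --fingers 50

```text
time: 12.7
eef_pos: [0.6182, 0.159, 0.057]
eef_rot: [-180.0, 0.0, 172.2]
wrist_force: [0.7, 0.4, -0.1]
finger_gap: 0.583
grasp_force: 0.0
```

Emit:
move_arm --increments '[{"x":0,"y":0,"z":10,"wx":0,"wy":0,"wz":0},{"x":0,"y":0,"z":20,"wx":0,"wy":0,"wz":0},{"x":0,"y":0,"z":30,"wx":0,"wy":0,"wz":0},{"x":0,"y":0,"z":30,"wx":0,"wy":0,"wz":0},{"x":0,"y":0,"z":30,"wx":0,"wy":0,"wz":0},{"x":-10,"y":-10,"z":20,"wx":0,"wy":0,"wz":0},{"x":-20,"y":-25,"z":0,"wx":0,"wy":0,"wz":0},{"x":-20,"y":-30,"z":0,"wx":0,"wy":0,"wz":0},{"x":-20,"y":-30,"z":0,"wx":0,"wy":0,"wz":0},{"x":-20,"y":-30,"z":0,"wx":0,"wy":0,"wz":0}]' --fingers 70

```text
time: 13.7
eef_pos: [0.5273, 0.033, 0.1978]
eef_rot: [180.0, 0.1, 172.2]
wrist_force: [1.1, 0.3, 0.1]
finger_gap: 0.816
grasp_force: 0.0
```

Emit:
move_arm --increments '[{"x":-20,"y":-30,"z":0,"wx":0,"wy":0,"wz":0},{"x":-20,"y":-30,"z":0,"wx":0,"wy":0,"wz":0},{"x":-20,"y":-30,"z":0,"wx":0,"wy":0,"wz":0},{"x":-20,"y":-30,"z":0,"wx":0,"wy":0,"wz":0},{"x":-5,"y":-14,"z":0,"wx":0,"wy":0,"wz":0},{"x":0,"y":0,"z":0,"wx":0,"wy":0,"wz":0},{"x":0,"y":0,"z":0,"wx":0,"wy":0,"wz":0}]'

```text
time: 14.4
eef_pos: [0.4435, -0.0997, 0.1976]
eef_rot: [180.0, 0.1, 172.2]
wrist_force: [-0.1, -0.4, -0.4]
finger_gap: 0.821
grasp_force: 0.0
```

```bash
python3 - <<'E'
from h import *
t=read_camera("top"); s=read_camera("scene"); st=state(); print(st["eef_pos"],st["eef_rot"],st["wrist_force"],st["time"])
f=lambda c,a,b,d,e,w,h:cv2.resize(c["image"][b:e,a:d,::-1],(w,h),interpolation=cv2.INTER_CUBIC)
cv2.imwrite("pics/g.png",np.vstack([f(t,180,90,420,210,600,300),f(s,330,190,500,275,600,300)]))
for nm,c,x0,y0,x1,y1,th in(("top",t,185,98,305,170,150),("scene",s,345,215,480,290,130)):
    h=cv2.cvtColor(c["image"],cv2.COLOR_RGB2HSV)[y0:y1,x0:x1]
    m=((h[...,2]>th)&(h[...,1]<60)).astype(np.uint8)
    cs,hi=cv2.findContours(m,cv2.RETR_CCOMP,cv2.CHAIN_APPROX_NONE)
    for k,q in enumerate(cs):
        if cv2.contourArea(q)<60 or hi[0][k][3]<0: continue
        W=np.array([ray(c,p[0][0]+x0,p[0][1]+y0,.030)[:2] for p in q])*1000
        r=cv2.minAreaRect(W.astype(np.float32)); print(nm,np.round(r[0],1),np.round(r[1],1),round(r[2],1))
E
```

```text
[ 0.44364892 -0.09911252  0.19728419] [1.79989276e+02 4.34184614e-02 1.72233456e+02] [-1.10093983 -0.10967367  0.75973803] 14.5
top [605.3  68.1] [41.  42.5] 47.7
top [614.  125.2] [55.4 52.7] 46.2
top [623.3 190.9] [64.  86.5] 1.5
scene [613.4 124.9] [50.3 49.6] 33.0
scene [605.5  67.9] [37.8 41.4] 0.8
scene [626.2 137.3] [255.9 158.2] 81.4
```

View pics/g.png

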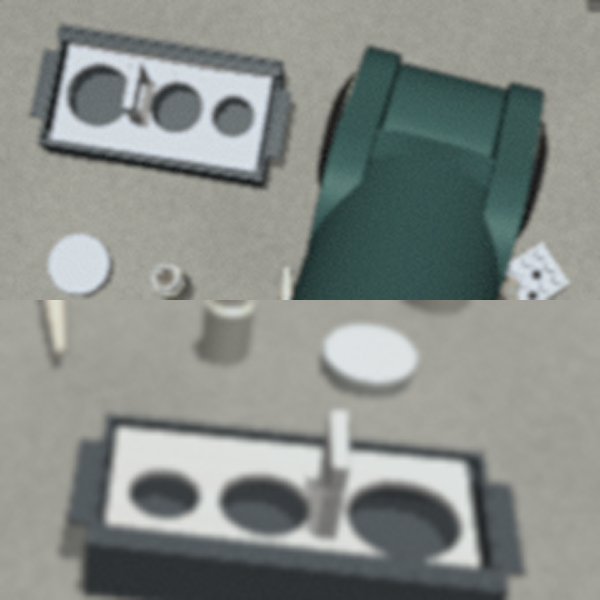

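Emit:
move_arm --increments '[{"x":-1,"y":-0.5,"z":0,"wx":0,"wy":0,"wz":-0.14},{"x":0,"y":0,"z":0,"wx":0,"wy":0,"wz":-0.14},{"x":0,"y":0,"z":0,"wx":0,"wy":0,"wz":-0.14},{"x":0,"y":0,"z":0,"wx":0,"wy":0,"wz":-0.14},{"x":0,"y":0,"z":0,"wx":0,"wy":0,"wz":-0.14},{"x":0,"y":0,"z":0,"wx":0,"wy":0,"wz":-0.14},{"x":0,"y":0,"z":0,"wx":0,"wy":0,"wz":-0.14},{"x":0,"y":0,"z":0,"wx":0,"wy":0,"wz":-0.14},{"x":0,"y":0,"z":0,"wx":0,"wy":0,"wz":-0.14},{"x":0,"y":0,"z":0,"wx":0,"wy":0,"wz":-0.14}]'

```text
time: 15.5
eef_pos: [0.4426, -0.0996, 0.1971]
eef_rot: [-180.0, 0.0, 91.7]
wrist_force: [0.3, 0.4, -0.1]
finger_gap: 0.819
grasp_force: 0.0
```

Emit:
move_arm --increments '[{"x":0,"y":0,"z":0,"wx":0,"wy":0,"wz":-0.14},{"x":0,"y":0,"z":-20,"wx":0,"wy":0,"wz":-0.03},{"x":0,"y":0,"z":-20,"wx":0,"wy":0,"wz":0},{"x":0,"y":0,"z":-20,"wx":0,"wy":0,"wz":0},{"x":0,"y":0,"z":-20,"wx":0,"wy":0,"wz":0},{"x":0,"y":0,"z":-15,"wx":0,"wy":0,"wz":0},{"x":0,"y":0,"z":-10,"wx":0,"wy":0,"wz":0},{"x":0,"y":0,"z":0,"wx":0,"wy":0,"wz":0},{"x":0,"y":0,"z":0,"wx":0,"wy":0,"wz":0}]'

```text
time: 16.4
eef_pos: [0.4425, -0.1003, 0.0924]
eef_rot: [180.0, 0.0, 82.2]
wrist_force: [-0.2, -0.3, 0.4]
finger_gap: 0.818
grasp_force: 0.0
```

Emit:
move_arm --increments '[{"x":0,"y":0,"z":-10,"wx":0,"wy":0,"wz":0},{"x":0,"y":0,"z":-5,"wx":0,"wy":0,"wz":0},{"x":0,"y":0,"z":0,"wx":0,"wy":0,"wz":0},{"x":0,"y":0,"z":0,"wx":0,"wy":0,"wz":0}]'

```text
time: 16.8
eef_pos: [0.4422, -0.1005, 0.0771]
eef_rot: [-180.0, 0.0, 82.2]
wrist_force: [-0.6, -0.9, 0.6]
finger_gap: 0.82
grasp_force: 0.0
```

Emit:
move_arm --increments '[{"x":0,"y":0,"z":0,"wx":0,"wy":0,"wz":0},{"x":0,"y":0,"z":0,"wx":0,"wy":0,"wz":0},{"x":0,"y":0,"z":0,"wx":0,"wy":0,"wz":0},{"x":0,"y":0,"z":0,"wx":0,"wy":0,"wz":0},{"x":0,"y":0,"z":0,"wx":0,"wy":0,"wz":0},{"x":0,"y":0,"z":0,"wx":0,"wy":0,"wz":0}]' --fingers 0 --squeeze 60

```text
time: 17.4
eef_pos: [0.4424, -0.1005, 0.0775]
eef_rot: [180.0, 0.0, 82.2]
wrist_force: [-3.3, 0.1, 11.9]
finger_gap: 0.485
grasp_force: 59.1
```

Emit:
move_arm --increments '[{"x":0,"y":0,"z":5,"wx":0,"wy":0,"wz":0},{"x":0,"y":0,"z":10,"wx":0,"wy":0,"wz":0},{"x":0,"y":0,"z":5,"wx":0,"wy":0,"wz":0},{"x":0,"y":0,"z":0,"wx":0,"wy":0,"wz":0},{"x":0,"y":0,"z":0,"wx":0,"wy":0,"wz":0},{"x":0,"y":0,"z":0,"wx":0,"wy":0,"wz":0}]'

```text
time: 18.0
eef_pos: [0.4421, -0.1004, 0.0969]
eef_rot: [-180.0, 0.0, 82.2]
wrist_force: [-0.3, 0.2, -2.0]
finger_gap: 0.483
grasp_force: 60.7
```

Emit:
move_arm --increments '[{"x":0,"y":0,"z":15,"wx":0,"wy":0,"wz":0},{"x":0,"y":0,"z":25,"wx":0,"wy":0,"wz":0},{"x":0,"y":0,"z":25,"wx":0,"wy":0,"wz":0},{"x":6,"y":10,"z":20,"wx":0,"wy":0,"wz":0},{"x":13,"y":22,"z":0,"wx":0,"wy":0,"wz":0},{"x":13,"y":22,"z":0,"wx":0,"wy":0,"wz":0},{"x":13,"y":22,"z":0,"wx":0,"wy":0,"wz":0},{"x":13,"y":22,"z":0,"wx":0,"wy":0,"wz":0},{"x":13,"y":22,"z":0,"wx":0,"wy":0,"wz":0},{"x":13,"y":22,"z":0,"wx":0,"wy":0,"wz":0}]'

```text
time: 19.0
eef_pos: [0.5265, 0.0425, 0.1817]
eef_rot: [-180.0, 0.0, 82.2]
wrist_force: [0.8, -1.3, -2.0]
finger_gap: 0.481
grasp_force: 61.0
```

Emit:
move_arm --increments '[{"x":13,"y":22,"z":0,"wx":0,"wy":0,"wz":0},{"x":13,"y":22,"z":0,"wx":0,"wy":0,"wz":0},{"x":13,"y":22,"z":0,"wx":0,"wy":0,"wz":0},{"x":13,"y":22,"z":0,"wx":0,"wy":0,"wz":0},{"x":13,"y":22,"z":0,"wx":0,"wy":0,"wz":0},{"x":13,"y":22,"z":0,"wx":0,"wy":0,"wz":0},{"x":13,"y":18,"z":0,"wx":0,"wy":0,"wz":0},{"x":7,"y":10,"z":0,"wx":0,"wy":0,"wz":0},{"x":0,"y":0,"z":0,"wx":0,"wy":0,"wz":0},{"x":0,"y":0,"z":0,"wx":0,"wy":0,"wz":0}]'

```text
time: 20.0
eef_pos: [0.6239, 0.2005, 0.1817]
eef_rot: [-180.0, 0.1, 82.2]
wrist_force: [-0.2, -0.5, -1.9]
finger_gap: 0.482
grasp_force: 61.0
```

Emit:
move_arm --increments '[{"x":0,"y":1.2,"z":-15,"wx":0,"wy":0,"wz":0},{"x":0,"y":0,"z":-20,"wx":0,"wy":0,"wz":0},{"x":0,"y":0,"z":-15,"wx":0,"wy":0,"wz":0},{"x":0,"y":0,"z":-10,"wx":0,"wy":0,"wz":0},{"x":0,"y":0,"z":-7,"wx":0,"wy":0,"wz":0},{"x":0,"y":0,"z":0,"wx":0,"wy":0,"wz":0},{"x":0,"y":0,"z":0,"wx":0,"wy":0,"wz":0}]'

```text
time: 20.7
eef_pos: [0.6245, 0.2027, 0.1155]
eef_rot: [180.0, 0.0, 82.2]
wrist_force: [0.3, 0.2, -0.7]
finger_gap: 0.479
grasp_force: 61.0
```

Emit:
move_arm --increments '[{"x":0,"y":0,"z":-7,"wx":0,"wy":0,"wz":0},{"x":0,"y":0,"z":-7,"wx":0,"wy":0,"wz":0},{"x":0,"y":0,"z":-7,"wx":0,"wy":0,"wz":0},{"x":0,"y":0,"z":-5,"wx":0,"wy":0,"wz":0},{"x":0,"y":0,"z":-3,"wx":0,"wy":0,"wz":0},{"x":0,"y":0,"z":0,"wx":0,"wy":0,"wz":0},{"x":0,"y":0,"z":0,"wx":0,"wy":0,"wz":0}]'

```text
time: 21.4
eef_pos: [0.6243, 0.2027, 0.0862]
eef_rot: [180.0, 0.0, 82.2]
wrist_force: [0.2, -0.6, -1.1]
finger_gap: 0.482
grasp_force: 61.0
```

Emit:
move_arm --increments '[{"x":0,"y":0,"z":-1.5,"wx":0,"wy":0,"wz":0},{"x":0,"y":0,"z":-1.5,"wx":0,"wy":0,"wz":0},{"x":0,"y":0,"z":0,"wx":0,"wy":0,"wz":0},{"x":0,"y":0,"z":0,"wx":0,"wy":0,"wz":0}]'

```text
time: 21.8
eef_pos: [0.6242, 0.2027, 0.0831]
eef_rot: [-180.0, 0.0, 82.2]
wrist_force: [0.6, 0.1, -1.2]
finger_gap: 0.481
grasp_force: 61.0
```

Expected floor contact at about 81.5.

Emit:
move_arm --increments '[{"x":0,"y":0,"z":-1,"wx":0,"wy":0,"wz":0},{"x":0,"y":0,"z":-0.7,"wx":0,"wy":0,"wz":0},{"x":0,"y":0,"z":-0.5,"wx":0,"wy":0,"wz":0},{"x":0,"y":0,"z":0,"wx":0,"wy":0,"wz":0},{"x":0,"y":0,"z":0,"wx":0,"wy":0,"wz":0}]'

```text
time: 22.3
eef_pos: [0.6244, 0.2029, 0.0817]
eef_rot: [180.0, -0.0, 82.2]
wrist_force: [-4.5, -0.5, 10.3]
finger_gap: 0.484
grasp_force: 62.1
```

Emit:
move_arm --increments '[{"x":0,"y":0,"z":0,"wx":0,"wy":0,"wz":0},{"x":0,"y":0,"z":0,"wx":0,"wy":0,"wz":0},{"x":0,"y":0,"z":0,"wx":0,"wy":0,"wz":0},{"x":0,"y":0,"z":0,"wx":0,"wy":0,"wz":0},{"x":0,"y":0,"z":5,"wx":0,"wy":0,"wz":0},{"x":0,"y":0,"z":20,"wx":0,"wy":0,"wz":0},{"x":0,"y":0,"z":25,"wx":0,"wy":0,"wz":0},{"x":0,"y":0,"z":30,"wx":0,"wy":0,"wz":0},{"x":0,"y":0,"z":20,"wx":0,"wy":0,"wz":0},{"x":-2,"y":-15,"z":0,"wx":0,"wy":0,"wz":0}]' --fingers 65

```text
time: 23.3
eef_pos: [0.6233, 0.1898, 0.184]
eef_rot: [179.8, -0.1, 82.4]
wrist_force: [-0.5, -0.3, -0.7]
finger_gap: 0.76
grasp_force: 0.0
```

Emit:
move_arm --increments '[{"x":-5,"y":-32,"z":0,"wx":0,"wy":0,"wz":0},{"x":-5,"y":-32,"z":0,"wx":0,"wy":0,"wz":0},{"x":-5,"y":-32,"z":0,"wx":0,"wy":0,"wz":0},{"x":-5,"y":-32,"z":0,"wx":0,"wy":0,"wz":0},{"x":-5,"y":-32,"z":0,"wx":0,"wy":0,"wz":0},{"x":-5,"y":-32,"z":0,"wx":0,"wy":0,"wz":0},{"x":-5,"y":-32,"z":0,"wx":0,"wy":0,"wz":0},{"x":-5,"y":-32,"z":0,"wx":0,"wy":0,"wz":0},{"x":-5,"y":-32,"z":0,"wx":0,"wy":0,"wz":0},{"x":-5,"y":-32,"z":0,"wx":0,"wy":0,"wz":0}]'

```text
time: 24.3
eef_pos: [0.5713, -0.134, 0.1807]
eef_rot: [-180.0, 0.0, 82.2]
wrist_force: [0.1, -0.7, 1.0]
finger_gap: 0.758
grasp_force: 0.0
```

Emit:
move_arm --increments '[{"x":-5,"y":-32,"z":0,"wx":0,"wy":0,"wz":0},{"x":-5,"y":-32,"z":0,"wx":0,"wy":0,"wz":0},{"x":-5,"y":-32,"z":0,"wx":0,"wy":0,"wz":0},{"x":-5,"y":-32,"z":0,"wx":0,"wy":0,"wz":0},{"x":-5,"y":-32,"z":0,"wx":0,"wy":0,"wz":0},{"x":-5,"y":-32,"z":0,"wx":0,"wy":0,"wz":0},{"x":-5,"y":-32,"z":0,"wx":0,"wy":0,"wz":0},{"x":-5,"y":-32,"z":0,"wx":0,"wy":0,"wz":0},{"x":-7,"y":-20,"z":0,"wx":0,"wy":0,"wz":0},{"x":0,"y":0,"z":0,"wx":0,"wy":0,"wz":0}]'

```text
time: 25.3
eef_pos: [0.5225, -0.4118, 0.1805]
eef_rot: [-179.9, 0.1, 81.9]
wrist_force: [-0.0, -0.2, -0.0]
finger_gap: 0.764
grasp_force: 0.0
```

```bash
python3 - <<'E'
from h import *
t=read_camera("top"); s=read_camera("scene"); st=state(); print(st["eef_pos"],st["eef_rot"],st["time"])
f=lambda c,a,b,d,e,w,h:cv2.resize(c["image"][b:e,a:d,::-1],(w,h),interpolation=cv2.INTER_CUBIC)
cv2.imwrite("pics/k.png",np.vstack([f(t,190,95,310,155,600,300),f(s,330,190,500,275,600,300)]))
E
```

```text
[ 0.52454952 -0.40848862  0.18045149] [-1.79963425e+02  5.99608880e-03  8.21494836e+01] 25.4
```

View pics/k.png

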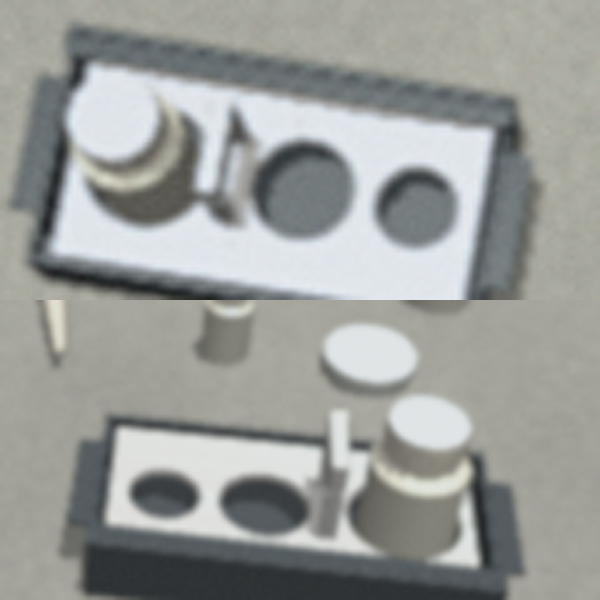

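Emit:
move_arm --increments '[{"x":-1,"y":-6,"z":-5,"wx":0,"wy":0,"wz":0},{"x":0,"y":0,"z":-20,"wx":0,"wy":0,"wz":0},{"x":0,"y":0,"z":-20,"wx":0,"wy":0,"wz":0},{"x":0,"y":0,"z":-20,"wx":0,"wy":0,"wz":0},{"x":0,"y":0,"z":-15,"wx":0,"wy":0,"wz":0},{"x":0,"y":0,"z":-10,"wx":0,"wy":0,"wz":0},{"x":0,"y":0,"z":0,"wx":0,"wy":0,"wz":0},{"x":0,"y":0,"z":0,"wx":0,"wy":0,"wz":0}]' --fingers 60

```text
time: 26.2
eef_pos: [0.5245, -0.4144, 0.0914]
eef_rot: [180.0, 0.0, 82.2]
wrist_force: [0.3, -0.3, 0.1]
finger_gap: 0.702
grasp_force: 0.0
```

Emit:
move_arm --increments '[{"x":-1,"y":0,"z":-10,"wx":0,"wy":0,"wz":0},{"x":0,"y":0,"z":-10,"wx":0,"wy":0,"wz":0},{"x":0,"y":0,"z":-6,"wx":0,"wy":0,"wz":0},{"x":0,"y":0,"z":0,"wx":0,"wy":0,"wz":0},{"x":0,"y":0,"z":0,"wx":0,"wy":0,"wz":0}]'

```text
time: 26.7
eef_pos: [0.5231, -0.4143, 0.0648]
eef_rot: [-180.0, 0.0, 82.2]
wrist_force: [-0.0, -0.3, 0.2]
finger_gap: 0.708
grasp_force: 0.0
```

Emit:
move_arm --increments '[{"x":0,"y":0,"z":0,"wx":0,"wy":0,"wz":0},{"x":0,"y":0,"z":0,"wx":0,"wy":0,"wz":0},{"x":0,"y":0,"z":0,"wx":0,"wy":0,"wz":0},{"x":0,"y":0,"z":0,"wx":0,"wy":0,"wz":0},{"x":0,"y":0,"z":0,"wx":0,"wy":0,"wz":0},{"x":0,"y":0,"z":0,"wx":0,"wy":0,"wz":0}]' --fingers 0 --squeeze 50

```text
time: 27.3
eef_pos: [0.5234, -0.4145, 0.0654]
eef_rot: [180.0, 0.0, 82.2]
wrist_force: [-1.9, 0.1, 6.1]
finger_gap: 0.382
grasp_force: 49.5
```

Emit:
move_arm --increments '[{"x":0,"y":0,"z":5,"wx":0,"wy":0,"wz":0},{"x":0,"y":0,"z":20,"wx":0,"wy":0,"wz":0},{"x":0,"y":0,"z":25,"wx":0,"wy":0,"wz":0},{"x":0,"y":0,"z":25,"wx":0,"wy":0,"wz":0},{"x":0,"y":0,"z":25,"wx":0,"wy":0,"wz":0},{"x":0,"y":0,"z":0,"wx":0,"wy":0,"wz":0},{"x":0,"y":0,"z":0,"wx":0,"wy":0,"wz":0}]'

```text
time: 28.0
eef_pos: [0.5233, -0.4142, 0.1652]
eef_rot: [180.0, 0.0, 82.2]
wrist_force: [-0.2, -0.1, -1.1]
finger_gap: 0.378
grasp_force: 49.8
```

Emit:
move_arm --increments '[{"x":3,"y":13,"z":0,"wx":0,"wy":0,"wz":0},{"x":4,"y":25,"z":0,"wx":0,"wy":0,"wz":0},{"x":5,"y":28,"z":0,"wx":0,"wy":0,"wz":0},{"x":5,"y":28,"z":0,"wx":0,"wy":0,"wz":0},{"x":5,"y":28,"z":0,"wx":0,"wy":0,"wz":0},{"x":5,"y":28,"z":0,"wx":0,"wy":0,"wz":0},{"x":5,"y":28,"z":0,"wx":0,"wy":0,"wz":0},{"x":5,"y":28,"z":0,"wx":0,"wy":0,"wz":0},{"x":5,"y":28,"z":0,"wx":0,"wy":0,"wz":0},{"x":5,"y":28,"z":0,"wx":0,"wy":0,"wz":0}]'

```text
time: 29.0
eef_pos: [0.5697, -0.1499, 0.1639]
eef_rot: [-179.9, 0.0, 82.3]
wrist_force: [0.2, 0.4, -0.9]
finger_gap: 0.381
grasp_force: 49.8
```

Emit:
move_arm --increments '[{"x":5,"y":28,"z":0,"wx":0,"wy":0,"wz":0},{"x":5,"y":28,"z":0,"wx":0,"wy":0,"wz":0},{"x":5,"y":28,"z":0,"wx":0,"wy":0,"wz":0},{"x":5,"y":28,"z":0,"wx":0,"wy":0,"wz":0},{"x":5,"y":28,"z":0,"wx":0,"wy":0,"wz":0},{"x":5,"y":28,"z":0,"wx":0,"wy":0,"wz":0},{"x":5,"y":28,"z":0,"wx":0,"wy":0,"wz":0},{"x":4,"y":28,"z":0,"wx":0,"wy":0,"wz":0},{"x":4,"y":20,"z":0,"wx":0,"wy":0,"wz":0},{"x":0,"y":0,"z":0,"wx":0,"wy":0,"wz":0}]'

```text
time: 30.0
eef_pos: [0.6124, 0.0962, 0.1636]
eef_rot: [-179.9, -0.0, 82.5]
wrist_force: [0.0, -0.8, -0.8]
finger_gap: 0.38
grasp_force: 49.8
```

Emit:
move_arm --increments '[{"x":0,"y":0,"z":0,"wx":0,"wy":0,"wz":0},{"x":0,"y":0,"z":0,"wx":0,"wy":0,"wz":0}]'

```text
time: 30.2
eef_pos: [0.6127, 0.091, 0.1644]
eef_rot: [-180.0, 0.1, 82.2]
wrist_force: [0.2, 0.2, -1.2]
finger_gap: 0.379
grasp_force: 49.8
```

Emit:
move_arm --increments '[{"x":0.8,"y":14,"z":0,"wx":0,"wy":0,"wz":0},{"x":0,"y":13,"z":0,"wx":0,"wy":0,"wz":0},{"x":0,"y":6.5,"z":0,"wx":0,"wy":0,"wz":0},{"x":0,"y":0,"z":-10,"wx":0,"wy":0,"wz":0},{"x":0,"y":0,"z":-15,"wx":0,"wy":0,"wz":0},{"x":0,"y":0,"z":-15,"wx":0,"wy":0,"wz":0},{"x":0,"y":0,"z":-10,"wx":0,"wy":0,"wz":0},{"x":0,"y":0,"z":0,"wx":0,"wy":0,"wz":0},{"x":0,"y":0,"z":0,"wx":0,"wy":0,"wz":0}]'

```text
time: 31.1
eef_pos: [0.6141, 0.1249, 0.1147]
eef_rot: [-180.0, 0.0, 82.2]
wrist_force: [0.2, 0.0, -1.3]
finger_gap: 0.38
grasp_force: 49.8
```

Emit:
move_arm --increments '[{"x":-0.5,"y":0,"z":-9,"wx":0,"wy":0,"wz":0},{"x":0,"y":0,"z":-10,"wx":0,"wy":0,"wz":0},{"x":0,"y":0,"z":-10,"wx":0,"wy":0,"wz":0},{"x":0,"y":0,"z":-7,"wx":0,"wy":0,"wz":0},{"x":0,"y":0,"z":-4,"wx":0,"wy":0,"wz":0},{"x":0,"y":0,"z":-2,"wx":0,"wy":0,"wz":0},{"x":0,"y":0,"z":0,"wx":0,"wy":0,"wz":0},{"x":0,"y":0,"z":0,"wx":0,"wy":0,"wz":0}]'

```text
time: 31.9
eef_pos: [0.6137, 0.1253, 0.0732]
eef_rot: [180.0, 0.0, 82.2]
wrist_force: [-0.5, 0.2, -1.1]
finger_gap: 0.381
grasp_force: 49.8
```

Emit:
move_arm --increments '[{"x":0,"y":0,"z":-1,"wx":0,"wy":0,"wz":0},{"x":0,"y":0,"z":-1,"wx":0,"wy":0,"wz":0},{"x":0,"y":0,"z":-0.7,"wx":0,"wy":0,"wz":0},{"x":0,"y":0,"z":-0.6,"wx":0,"wy":0,"wz":0},{"x":0,"y":0,"z":0,"wx":0,"wy":0,"wz":0},{"x":0,"y":0,"z":0,"wx":0,"wy":0,"wz":0}]'

```text
time: 32.5
eef_pos: [0.6135, 0.1252, 0.0696]
eef_rot: [-180.0, 0.0, 82.2]
wrist_force: [1.0, -0.3, -1.2]
finger_gap: 0.373
grasp_force: 49.9
```

Emit:
move_arm --increments '[{"x":0,"y":0,"z":-0.6,"wx":0,"wy":0,"wz":0},{"x":0,"y":0,"z":-0.4,"wx":0,"wy":0,"wz":0},{"x":0,"y":0,"z":0,"wx":0,"wy":0,"wz":0},{"x":0,"y":0,"z":0,"wx":0,"wy":0,"wz":0}]'

```text
time: 32.9
eef_pos: [0.6137, 0.1253, 0.0694]
eef_rot: [180.0, -0.0, 82.2]
wrist_force: [-4.5, -1.0, 12.2]
finger_gap: 0.38
grasp_force: 51.1
```

Emit:
move_arm --increments '[{"x":0,"y":0,"z":0,"wx":0,"wy":0,"wz":0},{"x":0,"y":0,"z":0,"wx":0,"wy":0,"wz":0},{"x":0,"y":0,"z":0,"wx":0,"wy":0,"wz":0},{"x":0,"y":0,"z":0,"wx":0,"wy":0,"wz":0},{"x":0,"y":0,"z":5,"wx":0,"wy":0,"wz":0},{"x":0,"y":0,"z":20,"wx":0,"wy":0,"wz":0},{"x":0,"y":0,"z":25,"wx":0,"wy":0,"wz":0},{"x":0,"y":0,"z":30,"wx":0,"wy":0,"wz":0},{"x":0,"y":0,"z":25,"wx":0,"wy":0,"wz":0},{"x":-9,"y":-13,"z":0,"wx":0,"wy":0,"wz":0}]' --fingers 55

```text
time: 33.9
eef_pos: [0.6064, 0.1138, 0.1772]
eef_rot: [179.7, -0.1, 82.3]
wrist_force: [0.3, -0.1, -1.2]
finger_gap: 0.648
grasp_force: 0.0
```

Emit:
move_arm --increments '[{"x":-16,"y":-23,"z":0,"wx":0,"wy":0,"wz":0},{"x":-16,"y":-23,"z":0,"wx":0,"wy":0,"wz":0},{"x":-16,"y":-23,"z":0,"wx":0,"wy":0,"wz":0},{"x":-16,"y":-23,"z":0,"wx":0,"wy":0,"wz":0},{"x":-16,"y":-23,"z":0,"wx":0,"wy":0,"wz":0},{"x":-16,"y":-23,"z":0,"wx":0,"wy":0,"wz":0},{"x":-16,"y":-23,"z":0,"wx":0,"wy":0,"wz":0},{"x":-16,"y":-23,"z":0,"wx":0,"wy":0,"wz":0},{"x":-16,"y":-23,"z":0,"wx":0,"wy":0,"wz":0},{"x":-16,"y":-23,"z":0,"wx":0,"wy":0,"wz":0}]' --fingers 50

```text
time: 34.9
eef_pos: [0.4438, -0.1186, 0.1739]
eef_rot: [180.0, 0.0, 82.2]
wrist_force: [0.5, -1.0, 0.6]
finger_gap: 0.587
grasp_force: 0.0
```

Emit:
move_arm --increments '[{"x":-16,"y":-23,"z":0,"wx":0,"wy":0,"wz":0},{"x":-16,"y":-23,"z":0,"wx":0,"wy":0,"wz":0},{"x":-16,"y":-23,"z":0,"wx":0,"wy":0,"wz":0},{"x":-16,"y":-23,"z":0,"wx":0,"wy":0,"wz":0},{"x":-16,"y":-23,"z":0,"wx":0,"wy":0,"wz":0},{"x":-16,"y":-22,"z":0,"wx":0,"wy":0,"wz":0},{"x":0,"y":0,"z":0,"wx":0,"wy":0,"wz":0},{"x":0,"y":0,"z":0,"wx":0,"wy":0,"wz":0},{"x":0,"y":0,"z":0,"wx":0,"wy":0,"wz":0}]'

```text
time: 35.8
eef_pos: [0.3489, -0.2542, 0.1737]
eef_rot: [180.0, 0.0, 82.3]
wrist_force: [0.7, 0.8, -0.3]
finger_gap: 0.584
grasp_force: 0.0
```

Right over it. Descend to TCP ≈ 51.

Emit:
move_arm --increments '[{"x":0,"y":0,"z":-10,"wx":0,"wy":0,"wz":0},{"x":0,"y":0,"z":-20,"wx":0,"wy":0,"wz":0},{"x":0,"y":0,"z":-20,"wx":0,"wy":0,"wz":0},{"x":0,"y":0,"z":-20,"wx":0,"wy":0,"wz":0},{"x":0,"y":0,"z":-20,"wx":0,"wy":0,"wz":0},{"x":0,"y":0,"z":-15,"wx":0,"wy":0,"wz":0},{"x":0,"y":0,"z":-10,"wx":0,"wy":0,"wz":0},{"x":0,"y":0,"z":-7.5,"wx":0,"wy":0,"wz":0},{"x":0,"y":0,"z":0,"wx":0,"wy":0,"wz":0},{"x":0,"y":0,"z":0,"wx":0,"wy":0,"wz":0}]'

```text
time: 36.8
eef_pos: [0.3487, -0.2549, 0.0513]
eef_rot: [180.0, 0.0, 82.2]
wrist_force: [0.9, 0.4, -0.5]
finger_gap: 0.584
grasp_force: 0.0
```

Emit:
move_arm --increments '[{"x":0,"y":0,"z":0,"wx":0,"wy":0,"wz":0},{"x":0,"y":0,"z":0,"wx":0,"wy":0,"wz":0},{"x":0,"y":0,"z":0,"wx":0,"wy":0,"wz":0},{"x":0,"y":0,"z":0,"wx":0,"wy":0,"wz":0},{"x":0,"y":0,"z":0,"wx":0,"wy":0,"wz":0},{"x":0,"y":0,"z":0,"wx":0,"wy":0,"wz":0}]' --fingers 0 --squeeze 40

```text
time: 37.4
eef_pos: [0.3488, -0.2549, 0.0516]
eef_rot: [179.9, 0.0, 82.2]
wrist_force: [-0.9, 0.7, 6.9]
finger_gap: 0.288
grasp_force: 38.8
```

Emit:
move_arm --increments '[{"x":0,"y":0,"z":5,"wx":0,"wy":0,"wz":0},{"x":0,"y":0,"z":20,"wx":0,"wy":0,"wz":0},{"x":0,"y":0,"z":25,"wx":0,"wy":0,"wz":0},{"x":0,"y":0,"z":25,"wx":0,"wy":0,"wz":0},{"x":0,"y":0,"z":25,"wx":0,"wy":0,"wz":0},{"x":0,"y":0,"z":10,"wx":0,"wy":0,"wz":0},{"x":0,"y":0,"z":0,"wx":0,"wy":0,"wz":0},{"x":0,"y":0,"z":0,"wx":0,"wy":0,"wz":0}]'

```text
time: 38.2
eef_pos: [0.3484, -0.2544, 0.1605]
eef_rot: [-180.0, 0.0, 82.2]
wrist_force: [0.0, -0.9, -1.0]
finger_gap: 0.287
grasp_force: 39.3
```

Emit:
move_arm --increments '[{"x":9,"y":11,"z":0,"wx":0,"wy":0,"wz":0},{"x":16,"y":20,"z":0,"wx":0,"wy":0,"wz":0},{"x":16,"y":20,"z":0,"wx":0,"wy":0,"wz":0},{"x":16,"y":20,"z":0,"wx":0,"wy":0,"wz":0},{"x":16,"y":20,"z":0,"wx":0,"wy":0,"wz":0},{"x":16,"y":20,"z":0,"wx":0,"wy":0,"wz":0},{"x":16,"y":20,"z":0,"wx":0,"wy":0,"wz":0},{"x":16,"y":20,"z":0,"wx":0,"wy":0,"wz":0},{"x":16,"y":20,"z":0,"wx":0,"wy":0,"wz":0},{"x":16,"y":20,"z":0,"wx":0,"wy":0,"wz":0}]'

```text
time: 39.2
eef_pos: [0.5014, -0.0629, 0.1596]
eef_rot: [-179.9, 0.1, 82.2]
wrist_force: [0.2, 0.4, -0.5]
finger_gap: 0.289
grasp_force: 39.3
```

Emit:
move_arm --increments '[{"x":16,"y":20,"z":0,"wx":0,"wy":0,"wz":0},{"x":16,"y":20,"z":0,"wx":0,"wy":0,"wz":0},{"x":16,"y":20,"z":0,"wx":0,"wy":0,"wz":0},{"x":16,"y":20,"z":0,"wx":0,"wy":0,"wz":0},{"x":16,"y":20,"z":0,"wx":0,"wy":0,"wz":0},{"x":16,"y":20,"z":0,"wx":0,"wy":0,"wz":0},{"x":8,"y":11,"z":0,"wx":0,"wy":0,"wz":0},{"x":0,"y":0,"z":0,"wx":0,"wy":0,"wz":0},{"x":0,"y":0,"z":0,"wx":0,"wy":0,"wz":0},{"x":0,"y":0,"z":0,"wx":0,"wy":0,"wz":0}]'

```text
time: 40.2
eef_pos: [0.6049, 0.0659, 0.1608]
eef_rot: [-180.0, 0.0, 82.1]
wrist_force: [0.4, -0.4, -0.5]
finger_gap: 0.29
grasp_force: 39.3
```

Emit:
move_arm --increments '[{"x":0.5,"y":2,"z":-10,"wx":0,"wy":0,"wz":0},{"x":0,"y":0,"z":-15,"wx":0,"wy":0,"wz":0},{"x":0,"y":0,"z":-15,"wx":0,"wy":0,"wz":0},{"x":0,"y":0,"z":-10,"wx":0,"wy":0,"wz":0},{"x":0,"y":0,"z":-5,"wx":0,"wy":0,"wz":0},{"x":0,"y":0,"z":0,"wx":0,"wy":0,"wz":0},{"x":0,"y":0,"z":0,"wx":0,"wy":0,"wz":0}]'

```text
time: 40.9
eef_pos: [0.6062, 0.0692, 0.1063]
eef_rot: [180.0, 0.0, 82.2]
wrist_force: [-0.1, 0.3, 0.6]
finger_gap: 0.286
grasp_force: 39.3
```

Emit:
move_arm --increments '[{"x":0,"y":0,"z":-10,"wx":0,"wy":0,"wz":0},{"x":0,"y":0,"z":-10,"wx":0,"wy":0,"wz":0},{"x":0,"y":0,"z":-10,"wx":0,"wy":0,"wz":0},{"x":0,"y":0,"z":-8,"wx":0,"wy":0,"wz":0},{"x":0,"y":0,"z":-5,"wx":0,"wy":0,"wz":0},{"x":0,"y":0,"z":-3,"wx":0,"wy":0,"wz":0},{"x":0,"y":0,"z":0,"wx":0,"wy":0,"wz":0},{"x":0,"y":0,"z":0,"wx":0,"wy":0,"wz":0}]'

```text
time: 41.7
eef_pos: [0.6062, 0.0692, 0.0603]
eef_rot: [180.0, 0.0, 82.2]
wrist_force: [-0.6, 0.4, -0.0]
finger_gap: 0.288
grasp_force: 39.3
```

Emit:
move_arm --increments '[{"x":-0.5,"y":-1,"z":-2,"wx":0,"wy":0,"wz":0},{"x":0,"y":0,"z":-1,"wx":0,"wy":0,"wz":0},{"x":0,"y":0,"z":-1,"wx":0,"wy":0,"wz":0},{"x":0,"y":0,"z":-0.7,"wx":0,"wy":0,"wz":0},{"x":0,"y":0,"z":-0.6,"wx":0,"wy":0,"wz":0},{"x":0,"y":0,"z":0,"wx":0,"wy":0,"wz":0},{"x":0,"y":0,"z":0,"wx":0,"wy":0,"wz":0}]'

```text
time: 42.4
eef_pos: [0.6058, 0.0683, 0.0556]
eef_rot: [180.0, -0.0, 82.2]
wrist_force: [-4.7, 1.3, 14.7]
finger_gap: 0.288
grasp_force: 41.0
```

Contact at the expected height. Release, lift, and move clear.

Emit:
move_arm --increments '[{"x":0,"y":0,"z":0,"wx":0,"wy":0,"wz":0},{"x":0,"y":0,"z":0,"wx":0,"wy":0,"wz":0},{"x":0,"y":0,"z":0,"wx":0,"wy":0,"wz":0},{"x":0,"y":0,"z":0,"wx":0,"wy":0,"wz":0},{"x":0,"y":0,"z":5,"wx":0,"wy":0,"wz":0},{"x":0,"y":0,"z":20,"wx":0,"wy":0,"wz":0},{"x":0,"y":0,"z":25,"wx":0,"wy":0,"wz":0},{"x":0,"y":0,"z":30,"wx":0,"wy":0,"wz":0},{"x":0,"y":0,"z":30,"wx":0,"wy":0,"wz":0},{"x":-9,"y":-13,"z":10,"wx":0,"wy":0,"wz":0}]' --fingers 45

```text
time: 43.4
eef_pos: [0.598, 0.0565, 0.1778]
eef_rot: [179.8, -0.1, 82.3]
wrist_force: [1.3, -0.9, -0.4]
finger_gap: 0.525
grasp_force: 0.0
```

Emit:
move_arm --increments '[{"x":-10,"y":-28,"z":0,"wx":0,"wy":0,"wz":0},{"x":-10,"y":-28,"z":0,"wx":0,"wy":0,"wz":0},{"x":-10,"y":-28,"z":0,"wx":0,"wy":0,"wz":0},{"x":-10,"y":-28,"z":0,"wx":0,"wy":0,"wz":0},{"x":-10,"y":-28,"z":0,"wx":0,"wy":0,"wz":0},{"x":-10,"y":-28,"z":0,"wx":0,"wy":0,"wz":0},{"x":-10,"y":-28,"z":0,"wx":0,"wy":0,"wz":0},{"x":0,"y":0,"z":0,"wx":0,"wy":0,"wz":0},{"x":0,"y":0,"z":0,"wx":0,"wy":0,"wz":0}]'

```text
time: 44.3
eef_pos: [0.526, -0.1413, 0.1748]
eef_rot: [-180.0, 0.0, 82.1]
wrist_force: [-0.1, 0.9, -0.1]
finger_gap: 0.527
grasp_force: 0.0
```

```bash
python3 - <<'E'
from h import *
t=read_camera("top"); s=read_camera("scene"); st=state(); print(st["eef_pos"],st["wrist_force"],st["time"])
f=lambda c,a,b,d,e,w,h:cv2.resize(c["image"][b:e,a:d,::-1],(w,h),interpolation=cv2.INTER_CUBIC)
cv2.imwrite("pics/z.png",np.vstack([f(t,160,95,340,245,360,300),f(s,330,150,500,290,360,296)]))
m=cv2.cvtColor(t["image"],cv2.COLOR_RGB2HSV)
for n,x,y,z in(("L",624,201.7,104),("M",613.5,124.7,92),("S",605.5,68,78)): print(n,(proj(t,np.array([x,y,z])/1000)-[160,95])*2,(proj(s,np.array([x,y,z])/1000)-[330,150])*[360/170,296/140]+[0,300])
E
```

```text
[ 0.52655316 -0.14007733  0.17466705] [ 0.03441077  0.9203117  -0.79273569] 44.4
L [105.44825651  45.10871128] [255.03316611 456.2414925 ]
M [172.69194034  58.60837874] [165.18300384 457.70320974]
S [221.86430183  69.89937951] [101.14822278 462.6712273 ]
```

View pics/z.png

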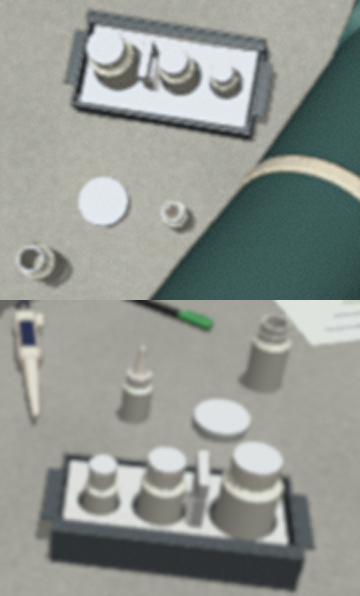

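```bash
python3 - <<'E'
from h import *
t=read_camera("top"); k=8
im=cv2.resize(t["image"][100:155,200:290,::-1],None,fx=k,fy=k,interpolation=cv2.INTER_CUBIC)
for x,y,z,r in((624,201.7,104,21.5),(613.5,124.7,92,17),(605.5,68,78,13)):
    P=np.array([(proj(t,np.array([x+r*np.cos(a),y+r*np.sin(a),z])/1000)-[200,100]+.5)*k for a in np.linspace(0,6.28,30)]).astype(np.int32)
    cv2.polylines(im,[P],True,(0,0,255),1)
cv2.imwrite("pics/y.png",im)
E
```

```text
(no output)
```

View pics/y.png

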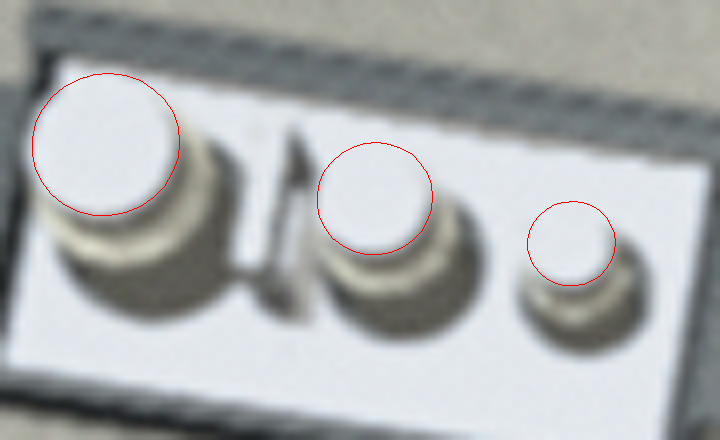

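The caps match the predicted circles for all three bottles, and each stands upright in its own hole. I'm handing in now.

```bash
python3 -c "
from rig import *
print(sign_off())"
```

```text
the job is handed in; nothing more can be done
None
```

The rack is home under the lip, and all three capped bottles stand in their own holes. The open bottle and the dropping bottle weren't touched. I handed the job in at about 44 s, but the sign-off returned no verdict.

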